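# Check a round-bottomed flask for cracks against the inspection light

## Robot

A 7-joint arm with a two-finger parallel gripper is mounted at the origin on the work surface. World frame = base frame: x ahead of the robot, y to its left, z up, the work surface at z = 0. Lengths are in m, angles in rad, forces in N, time in s.
With the tool pointing down it reaches from about 0.375 to 0.925 m from the base axis. Payload 3.1 kg.
Tool frame: the origin (TCP) lies between the finger pads; the fingertips stand 19 mm ahead of it and the grasp point (between the pads) is the TCP; z points along the fingers, y is the line along which they close (so a half turn about z gives the same grasp; the last joint's range is limited). The gripper opens to 85 mm and grips with 20 to 120 N. Pads are 22 mm wide; open, the fingers measure 114 mm over their backs; the gripper's body (76 mm by 85 mm) begins 54 mm behind the grasp point. The pads swing forward as they close: fully open they stand 13 mm farther back than shut.
Start: joints at [-1.217, 0.383, 0.044, 1.598, -0.018, 1.161, -0.05], TCP at [0.284, 0.585, 0.25] pointing down, gripper open.
Joint ranges: [-2.61, 2.61], [-0.41, 2.15], [-1.48, 1.57], [0, 2.5], [-1.57, 4.71], [0.05, 1.97], [-2.85, 2.85]. Speed limits (rad/s): [2.79, 2.79, 3.14, 3.14, 3.14, 3.14, 3.14].

## Interface

Orientations are given as a unit quaternion [x, y, z, w].
In Python, from bench import move_ptp, movel, move_j, move_gripper, pause, inverse_kinematics, read_camera, camera_params, MotionError, sign_off, look_for, tip_of, read_time_s, read_qpos, read_joint_vel, read_effort, read_eef_pos, read_tcp_rot, read_ft_force, read_ft_torque, read_finger_gap, read_grasp_force gives the robot as it stands. Calls block until the motion is done:
- move_ptp(position, orientation): joint-space move of the TCP to a pose.
- movel(position, orientation=None, speed=0.15): straight line of the TCP; orientation=None keeps the orientation; speed is the mean speed in m/s.
- move_j(angles): joint-space move.
- move_gripper(opening, effort=None): finger opening in m; effort is the grip in N (None keeps the last); returns when the fingers have stopped.
- pause(seconds).
- inverse_kinematics(position, orientation): joint angles nearest the present ones, or None.
- read_camera(name): name is "scene" or "top" or "wrist"; returns the picture (420x560x3 uint8, red, green, blue); there is no depth.
- camera_params(name): a dict with "K" (3x3 intrinsics, pixels), "dist_coeffs" ([k1, k2, p1, p2, k3] as OpenCV has them; the pictures are not rectified), "camera_from_world" (4x4, takes a point from world to camera coordinates). Camera axes: x right, y down, z forward; pixel columns grow to the right and rows downward; lengths in m; the calibration is good to about 2 mm. A picture is of the moment at which its call begins: read the wrist's pose just before it. camera_params takes no time and is no camera call; for the wrist camera it gives the pose at the moment of the call.
A pose or a line that the arm cannot do raises MotionError and nothing moves.
- sign_off(): hands the job in; it is judged then, once.
Trained networks look in the newest picture that a camera, given by its name, has taken for a name from the list of things; names that differ only in an ending like _2 or _b are one class to them, and where a whole thing is asked for, a point or a joint stands for the part that bears it (a point fixed in the world has none). Each returns a list of dicts, best first, with "confidence" (0 to 1); they miss things now and then, are a little off and sometimes report something else, mostly with a low value. They report only what shows in the picture. A call takes as long as a camera call. They do not tell look-alikes from the thing itself.
- look_for(camera, name): "at" ([column, row] in pixels, amid what is visible of it).
- tip_of(camera, name): "at" ([column, row] in pixels: a listed point, or the origin of a listed thing).
Readings, each from a call of its own:
- read_time_s(): time.
- read_qpos(): joint angles.
- read_joint_vel(): joint speeds.
- read_effort(): joint torques, N m.
- read_eef_pos(): TCP position.
- read_tcp_rot(): TCP orientation.
- read_ft_force(): force on the tool from outside, world axes, zero at the start.
- read_ft_torque(): the same for the moment, N m.
- read_finger_gap(): finger opening in m.
- read_grasp_force(): force on a finger pad.
Only numpy, scipy, OpenCV 4.12 (cv2) and the standard library are available. Lean on these libraries where they do the work, as an engineer would, in place of code of your own. Each camera call takes 0.05 s, during which the arm holds its last target. There are 200 camera calls.

## Task

The inspection light's panel is drooping and may be turned aside: first set it upright and turn it square with its rectangular foot. Then lift the round-bottomed flask out of the heating mantle and hold it in front of the middle of the panel's white face (the side towards the robot), about 10 cm away (to the middle of the bulb) and level with the panel's middle, so that it can be checked for cracks. Keep the flask upright all the while, leave the other things on the bench where they are, and finish still holding the flask there in the air, still and touching nothing else.

Things in the scene. Friction and masses are not known exactly. Their poses are not given: they have to be found in the camera images.
- flask_bulb (a point): Centre of the bulb of the clear glass round-bottomed flask (loose, 110 to 230 g, sits upright in the mantle's well; symmetric about its own z axis, which points up the neck). Bulb diameter 85 mm; the flask is 145 mm high in all, and this point is 42.5 mm above its lowest point. Its centre of mass is below the bulb's centre.
- flask_neck (a point): A point on the axis of the flask's neck, 73.5 mm above the bulb's centre: a good place to grip. The neck is 28 mm in diameter from 40 to 88 mm above the bulb's centre; above that is a collar 33 mm in diameter and 14 mm high, the flask's top (102 mm above the bulb's centre).
- mantle: Heating mantle, fixed to the bench: pale grey-green truncated cone, 170 mm in diameter at the foot, 140 mm at the top, 95 mm high, with a round well about 98 mm across in its top, in which the flask sits on a ring seat. The bulb's centre is then 5 mm above the mantle's top rim; raise the flask by at least 45 mm to clear the rim. Origin: centre of the underside.
- lamp_foot: Rectangular grey foot of the inspection light, fixed to the bench, 110 mm (its x) by 150 mm (its y), 16 mm high. Origin: centre of its underside, on the swivel axis. Its own -x axis is the front, the way the panel should face.
- lamp_swivel (a joint): Swivel of the light about the vertical through the foot's origin, rad. 0: the panel is square with the foot and faces the foot's -x; positive: turned counter-clockwise seen from above. Range -0.9 to 0.9. Friction joint (0.1 N m: turning it by hand is light), stays where it is left.
- lamp_tilt (a joint): Tilt of the panel about a level axis 85 mm above the bench, right above the foot's origin and parallel to the panel's width, rad. 0: upright; positive: the top leans forward, to the side of the white face. Range -0.5 to 0.9. Friction joint (0.4 N m), stays where it is left.
- lamp_face (a point): Middle of the panel's white front face. The panel is 160 mm wide, 120 mm high, 18 mm thick, in an aluminium frame, its lower edge 10 mm above the tilt axis. x points out of the back of the panel (so -x is in front of the white face), y along its width, z up along the panel. With the panel upright this point is 155 mm above the bench, 10 mm in front of the swivel axis.
- lamp_bar (a point): Middle of the light's grip bar: white, round, 16 mm thick, 100 mm long, level along the panel's width above its top edge, on thin stems 45 mm either side of this point. Pinched from above, it can be moved and turned to set tilt and swivel. It lies in the panel's mid-plane, 168 mm from the tilt axis, 38 mm above the panel's top edge; with the panel upright, 253 mm above the bench on the swivel axis.
- cork_ring: Bystander: cork ring 90 mm across, 30 mm high, lying about midway between mantle and light. Origin: centre of underside.
- beaker: Bystander: glass beaker 64 mm across, 80 mm high, midway between mantle and light but nearer the robot. Origin: centre of underside.
- conical: Bystander: conical flask 74 mm across, 115 mm high, standing to the left. Origin: centre of underside.
- reagent: Bystander: amber bottle 60 mm across, 130 mm high, standing to the right. Origin: centre of underside.
- wash_bottle: Bystander: white bottle 64 mm across, 150 mm high, at the back. Origin: centre of underside.
- sample_jar: Bystander: small jar 44 mm across, 50 mm high, to the left. Origin: centre of underside.
- spatula: Bystander: steel spatula 170 mm long lying on the bench to the right, near the robot. Origin: underside, near its middle.
Not all that is in view belongs to the job. What is shaped like the part that bears flask_bulb but black or green is not meant. Leave any blue look-alike of the mantle alone.

How it is judged:
On the way, in this order (a step that is already met when the one before it is completed fails the run):
1. the light's panel is upright and square with its foot, with the flask still in the mantle (value of joint lamp_swivel between -0.15 and 0.15 rad and value of joint lamp_tilt between -0.15 and 0.15 rad and distance of flask_bulb from where it was at the start of the episode below 0.02 m), for 0.3 s.
2. the flask is lifted clear of the mantle, upright, carried by the fingers (z of flask_bulb in the frame of mantle above 0.14 m and contact force between flask and mantle below 0.05 N and contact force between flask and the fingers above 1 N and angle between flask_bulb's own z axis and vertical below 0.35 rad), for 0.2 s.
At the end, for the whole second after the job is handed in: Panel within 0.15 rad of upright and square; flask held in the air by the fingers alone, within 0.15 rad of upright, still (0.03 m/s, 0.3 rad/s), bulb centre 55-150 mm before the white face, within 40 mm of its middle sideways and in height; bystanders within 30 mm of their start (value of joint lamp_swivel between -0.15 and 0.15 rad and value of joint lamp_tilt between -0.15 and 0.15 rad and x of flask_bulb in the frame of lamp_face between -0.15 and -0.055 m and y of flask_bulb in the frame of lamp_face between -0.04 and 0.04 m and z of flask_bulb in the frame of lamp_face between -0.04 and 0.04 m and angle between flask_bulb's own z axis and vertical below 0.15 rad and linear speed of flask below 0.03 m/s and angular speed of flask below 0.3 rad/s and contact force between flask and the fingers above 1 N and height (world z) of flask_bulb above 0.105 m and contact force between flask and mantle below 0.05 N and contact force between flask and lamp_foot below 0.05 N and contact force between flask and cork_ring below 0.05 N and contact force between flask and beaker below 0.05 N and contact force between flask and conical below 0.05 N and contact force between flask and reagent below 0.05 N and contact force between flask and wash_bottle below 0.05 N and contact force between flask and sample_jar below 0.05 N and contact force between flask and spatula below 0.05 N and distance of each of cork_ring, beaker, conical, reagent, wash_bottle, sample_jar, spatula from where it was at the start of the episode below 0.03 m); the arm keeps its last pose, push and grip.
It fails at once if the flask is tipped by more than 0.6 rad (angle between flask_bulb's own z axis and vertical above 0.6 rad).
It fails at once if another thing on the bench is moved by more than 30 mm (distance of any of cork_ring, beaker, conical, reagent, wash_bottle, sample_jar, spatula from where it was at the start of the episode above 0.03 m).
It also fails if it takes over 64 s, if anything falls off the work surface, if the arm or the gripper's body presses on something with over 40 N, if the wrist force passes 120 N, or if a joint passes its speed limit or range.

## Working session

There is one attempt and no reset: what is moved stays moved. The work goes in short steps, each a Python script; the robot and the scene stay as the last script left them, time stands still between calls to the robot, and variables do not carry over. Pictures are saved under pics/ and viewed, at most 10 in all, crops included, and the job is handed in when it is done.

```bash
mkdir -p pics; cat > h.py <<'E'
import numpy as np, cv2
from bench import *
def und(cam,px,P=None):
    P=P or camera_params(cam)
    n=cv2.undistortPoints(np.array([[px]],float),np.array(P["K"]),np.array(P["dist_coeffs"]))[0,0]
    T=np.array(P["camera_from_world"]);R,t=T[:3,:3],T[:3,3]
    return -R.T@t, R.T@np.array([n[0],n[1],1])
def onz(cam,px,z,P=None):
    o,d=und(cam,px,P); return o+d*(z-o[2])/d[2]
def tri(obs):
    A=np.zeros((3,3));b=np.zeros(3)
    for o,d in obs:
        d=d/np.linalg.norm(d);M=np.eye(3)-np.outer(d,d);A+=M;b+=M@o
    return np.linalg.solve(A,b)
def proj(cam,p):
    P=camera_params(cam);T=np.array(P["camera_from_world"])
    return cv2.projectPoints(np.array([p],float),cv2.Rodrigues(T[:3,:3])[0],T[:3,3],np.array(P["K"]),np.array(P["dist_coeffs"]))[0].ravel()
def save(cam,name): 
    im=read_camera(cam);cv2.imwrite(f"pics/{name}.png",im[:,:,::-1]);return im
E
python3 - <<'E'
from h import *
a=save("scene","a");b=save("top","b")
np.set_printoptions(precision=3,suppress=True)
cv2.imwrite("pics/a2.png",np.vstack([a])[:,:,::-1])
for n in ["flask_bulb","flask_neck","mantle","lamp_foot","lamp_face","lamp_bar","cork_ring","beaker","conical","reagent","wash_bottle","sample_jar","spatula"]:
    for c in ["scene","top"]:
        print(n,c,[(np.round(d["at"]),round(d["confidence"],2)) for d in tip_of(c,n)])
for c in ["scene","top"]: print(np.array(camera_params(c)["camera_from_world"]))
print(read_time_s(),read_tcp_rot())
E
```

```text
flask_bulb scene [(array([243., 351.]), 0.79), (array([372., 279.]), 0.71), (array([300., 293.]), 0.67)]
flask_bulb top [(array([214., 258.]), 0.94), (array([220., 188.]), 0.74), (array([217., 141.]), 0.7), (array([288., 246.]), 0.44)]
flask_neck scene [(array([242., 335.]), 0.93), (array([374., 258.]), 0.83), (array([301., 275.]), 0.73)]
flask_neck top [(array([218., 134.]), 0.91), (array([204., 253.]), 0.84), (array([214., 182.]), 0.76)]
mantle scene [(array([437., 279.]), 0.73), (array([299., 314.]), 0.59)]
mantle top [(array([224., 199.]), 0.92), (array([186., 310.]), 0.61)]
lamp_foot scene [(array([227., 216.]), 0.56), (array([198., 158.]), 0.4)]
lamp_foot top [(array([339., 198.]), 0.94), (array([219., 190.]), 0.65)]
lamp_face scene [(array([232., 175.]), 0.59)]
lamp_face top [(array([353., 202.]), 0.94)]
lamp_bar scene [(array([235., 146.]), 0.81)]
lamp_bar top [(array([355., 202.]), 0.68)]
cork_ring scene [(array([258., 260.]), 0.97)]
cork_ring top [(array([287., 196.]), 0.97)]
beaker scene [(array([305., 229.]), 0.67)]
beaker top [(array([288., 245.]), 0.79)]
conical scene [(array([383., 377.]), 0.71), (array([197., 160.]), 0.67)]
conical top [(array([155., 213.]), 0.95), (array([390., 263.]), 0.63)]
reagent scene [(array([196., 161.]), 0.8), (array([236., 144.]), 0.25)]
reagent top [(array([430., 216.]), 0.86)]
wash_bottle scene [(array([192., 283.]), 0.63)]
wash_bottle top [(array([292., 141.]), 0.85)]
sample_jar scene [(array([405., 313.]), 0.83)]
sample_jar top [(array([177., 262.]), 0.59)]
spatula scene [(array([257., 166.]), 0.73)]
spatula top [(array([391., 262.]), 0.73)]
[[-0.824  0.566  0.001  0.417]
 [ 0.404  0.59  -0.699 -0.099]
 [-0.396 -0.576 -0.715  1.394]
 [ 0.     0.     0.     1.   ]]
[[-0.006 -1.    -0.01   0.012]
 [-0.991  0.008 -0.133  0.538]
 [ 0.133  0.009 -0.991  1.562]
 [ 0.     0.     0.     1.   ]]
1.4 [ 0.224  0.975  0.    -0.   ]
```

View pics/a.png

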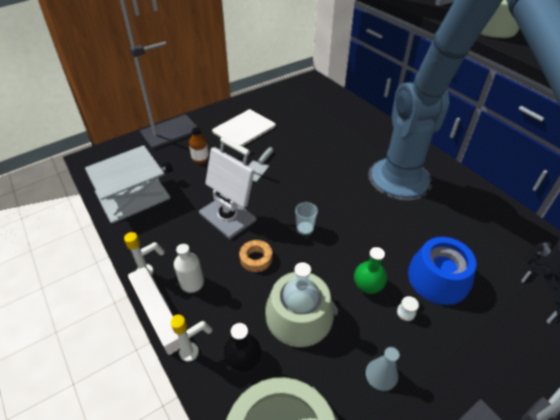

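View pics/b.png

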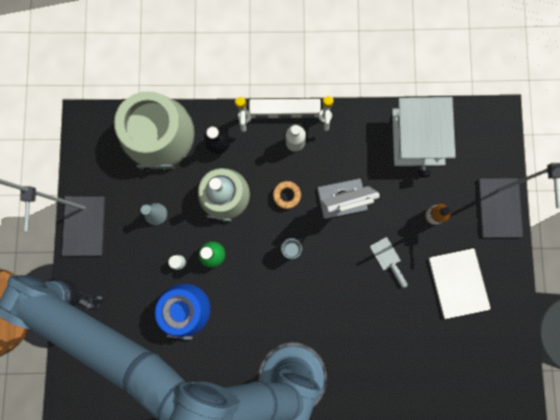

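The scene view shows the clear flask in the pale mantle (300,300) and the drooping panel (230,180). The top view shows the mantle at (222,194), the light at (345,197), the cork ring at (287,195) and the beaker at (290,248). I'll triangulate these and zoom in on the light.

```bash
python3 - <<'E'
from h import *
np.set_printoptions(precision=3,suppress=True)
T=lambda s,t: tri([und("scene",s),und("top",t)])
print("bulb",T((300,293),(220,188)),"neck",T((301,275),(214,182)),"bar",T((235,146),(355,202)),"face",T((232,175),(353,202)))
print("bulb z.1",onz("top",(220,188),.1),onz("scene",(300,293),.1))
print("mantle",onz("top",(224,199),0),onz("scene",(299,314),0))
print("cork",onz("top",(287,196),0),onz("scene",(258,260),0),"beaker",onz("top",(288,245),0))
for n,p in dict(blue=(182,312),green=(212,258),conical=(155,213),jar=(177,262),wash=(292,141),black=(216,140)).items(): print(n,onz("top",p,0.05))
print("foot",onz("top",(339,198),0),onz("scene",(227,216),0))
a=cv2.imread("pics/a.png")[120:245,180:300];b=cv2.imread("pics/b.png")[165:230,305:395]
cv2.imwrite("pics/c.png",np.hstack([cv2.resize(a,(400,417)),cv2.resize(b,(400,289)) if 0 else cv2.copyMakeBorder(cv2.resize(b,(400,289)),0,128,0,0,0)]))
E
```

```text
bulb [0.605 0.228 0.107] neck [0.609 0.233 0.19 ] bar [ 0.533 -0.184  0.247] face [ 0.548 -0.191  0.143]
bulb z.1 [0.608 0.228 0.1  ] [0.601 0.225 0.1  ]
mantle [0.588 0.229 0.   ] [0.6   0.226 0.   ]
cork [0.597 0.013 0.   ] [0.594 0.022 0.   ] beaker [0.429 0.01  0.   ]
blue [0.213 0.352 0.05 ]
green [0.385 0.258 0.05 ]
conical [0.535 0.449 0.05 ]
jar [0.373 0.372 0.05 ]
wash [ 0.776 -0.006  0.05 ]
black [0.781 0.251 0.05 ]
foot [ 0.588 -0.165  0.   ] [ 0.583 -0.177  0.   ]
```

View pics/c.png

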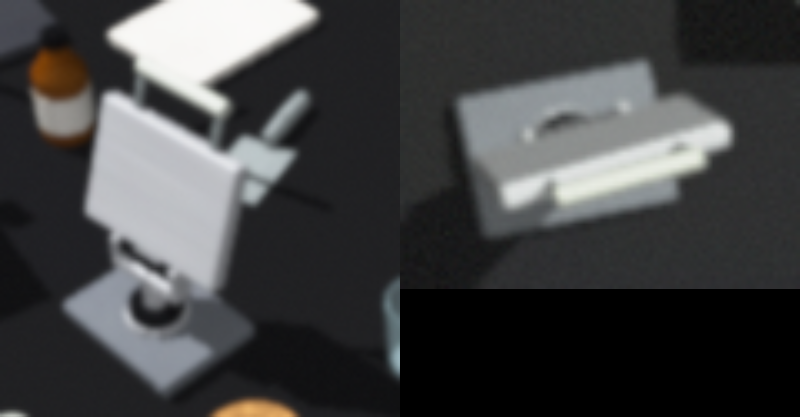

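The enlarged view shows the panel leaning towards the robot. The foot corners and bar ends are visible in the top crop, at about (458,98), (650,62), (678,198), (485,235) and (557,195)–(706,160) respectively.

```bash
python3 - <<'E'
from h import *
np.set_printoptions(precision=3,suppress=True)
f=lambda x,y:(305+(x-400)/4.444,165+y/4.444)
C=np.array([onz("top",f(*p),.016) for p in [(458,98),(650,62),(678,198),(485,235)]])
print(C,C.mean(0)); 
g=lambda v:np.arctan2(v[1],v[0])
# long edges along foot y (width): right->left
print("yaw", [g(C[0]-C[1])-np.pi/2,g(C[3]-C[2])-np.pi/2,g(C[0]-C[3]),g(C[1]-C[2])])
B=[onz("top",f(*p),.245) for p in [(557,195),(706,160)]]
print("bar",B,(B[0]+B[1])/2,g(B[0]-B[1])-np.pi/2)
s=lambda x,y:(180+x*120/400,120+y*125/417)
S=[onz("scene",s(*p),.245) for p in [(138,65),(228,108)]]
print("bar scene",S,(S[0]+S[1])/2,g(S[1]-S[0])-np.pi/2)
S=[onz("scene",s(*p),.016) for p in [(62,302),(168,392),(255,325)]]
print("foot scene",S,(S[0]+S[2])/2)
E
```

```text
[[ 0.624 -0.093  0.016]
 [ 0.651 -0.24   0.016]
 [ 0.545 -0.259  0.016]
 [ 0.518 -0.112  0.016]] [ 0.584 -0.176  0.016]
yaw [np.float64(0.17931999287691824), np.float64(0.18318717362476544), np.float64(0.1770376315024859), np.float64(0.1732574249419724)]
bar [array([ 0.517, -0.144,  0.245]), array([ 0.539, -0.241,  0.245])] [ 0.528 -0.193  0.245] 0.22481991993263462
bar scene [array([ 0.545, -0.231,  0.245]), array([ 0.513, -0.138,  0.245])] [ 0.529 -0.185  0.245] 0.3320005952940739
foot scene [array([ 0.651, -0.233,  0.016]), array([ 0.623, -0.082,  0.016]), array([ 0.517, -0.106,  0.016])] [ 0.584 -0.17   0.016]
```

```bash
cat >> h.py <<'E'
from scipy.spatial.transform import Rotation as Ro
F=np.array([.584,-.174]);Y=.178
def down(psi):
    y=np.array([np.cos(psi),np.sin(psi),0]);z=np.array([0,0,-1.]);return Ro.from_matrix(np.array([np.cross(y,z),y,z]).T).as_quat()
def bar(tilt,yaw): return np.array([F[0]-.168*np.sin(tilt)*np.cos(yaw),F[1]-.168*np.sin(tilt)*np.sin(yaw),.085+.168*np.cos(tilt)])
E
python3 - <<'E'
from h import *
np.set_printoptions(precision=3,suppress=True)
p=read_eef_pos();movel([p[0],p[1],.42],speed=.25)
b=bar(.345,Y+.08);print(b)
best=None
for k in (0,np.pi):
    q=inverse_kinematics([b[0],b[1],.36],down(Y+.08+k));print(k,q)
    if q is not None and (best is None or abs(q[6])<abs(best[1][6])): best=(k,q)
open("k.txt","w").write(str(best[0]))
move_ptp([b[0],b[1],.36],down(Y+.08+best[0]))
save("wrist","d");print(read_time_s(),proj("wrist",b))
for n in ["lamp_bar","lamp_foot"]:
    r=tip_of("wrist",n);print(n,r,[onz("wrist",d["at"],.243) for d in r])
E
```

```text
[ 0.529 -0.188  0.243]
0 [-0.707  0.236  1.149  1.713 -0.221  1.336  0.742]
3.141592653589793 [-0.836  0.383  1.404  1.716 -0.385  1.374 -2.249]
5.1333 [283.639 212.725]
lamp_bar [{'at': [284.0, 213.6], 'confidence': 0.58}, {'at': [240.8, 21.8], 'confidence': 0.32}] [array([ 0.529, -0.189,  0.243]), array([ 0.464, -0.062,  0.243])]
lamp_foot [{'at': [317.7, 168.9], 'confidence': 0.78}] [array([ 0.546, -0.147,  0.243])]
```

View pics/d.png

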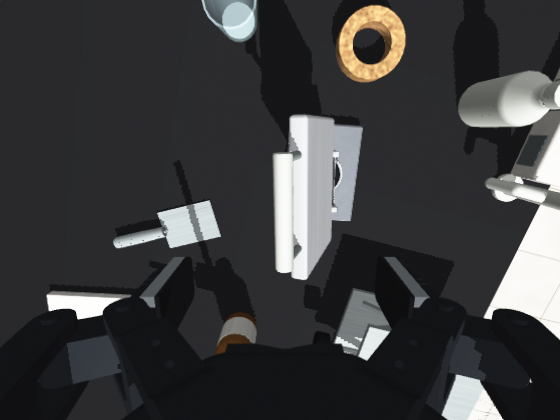

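The wrist view shows the bar upright in the picture from (284,153) to (285,272), just where predicted, and the foot edge at (362,127)–(350,220). The yaws agree, so I'll grip and swing it up.

```bash
python3 - <<'E'
from h import *
np.set_printoptions(precision=3,suppress=True)
g=lambda a,b:np.arctan2(-(b-a)[0],(b-a)[1])
print("yaw foot",g(onz("wrist",(350,220),.016),onz("wrist",(362,127),.016)),"bar",g(onz("wrist",(285,272),.243),onz("wrist",(284,153),.243)))
k=float(open("k.txt").read());t0,y0=.345,Y+.08
b=bar(t0,y0);movel(b,speed=.12)
move_gripper(0,30);print(read_finger_gap(),read_ft_force())
N=5
for s in np.linspace(0,1,N+1)[1:]:
    movel(bar(t0*(1-s),y0+(Y-y0)*s),down(y0+(Y-y0)*s+k),speed=.06)
print(read_ft_force(),read_ft_torque(),read_eef_pos(),read_time_s())
move_gripper(.085)
movel(bar(0,0)+[0,0,.12],speed=.2)
a=save("wrist","e")
for n in ["lamp_bar","lamp_foot","lamp_face"]:
    r=tip_of("wrist",n);print(n,r[:1],[onz("wrist",d["at"],.253) for d in r[:1]])
print(proj("wrist",bar(0,0)),read_time_s())
save("scene","f")
E
```

```text
yaw foot 0.19408215525470626 bar 0.2683465192490546
0.014926637144138489 [-0.857  0.55   1.303]
[-1.439  3.334  3.589] [0.631 0.826 0.03 ] [ 0.584 -0.173  0.253] 8.7083
lamp_bar [] []
lamp_foot [{'at': [285.9, 168.1], 'confidence': 0.69}] [array([ 0.577, -0.138,  0.253])]
lamp_face [] []
[285.924 211.923] 10.3417
```

View pics/e.png

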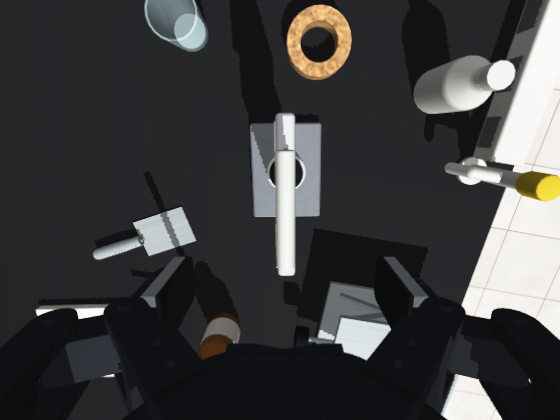

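The wrist view shows the panel edge-on at column 285, lined up with the bar and parallel to the foot's edges (columns 252 and 320). It is upright and square, so on to the flask.

```bash
python3 - <<'E'
from h import *
np.set_printoptions(precision=3,suppress=True)
k=float(open("k.txt").read())
for psi in (0,.3,.6,-.3): 
    print(psi,inverse_kinematics([.603,.228,.34],down(psi)))
move_ptp([.603,.228,.36],down(.3))
a=save("wrist","g")
for n,z in [("flask_bulb",.1),("flask_neck",.1735),("mantle",0)]:
    r=tip_of("wrist",n);print(n,[(d["at"],round(d["confidence"],2),onz("wrist",d["at"],z)) for d in r])
print(proj("wrist",[.603,.228,.1735]),proj("wrist",[.603,.228,.202]),read_time_s())
E
```

```text
0 [-1.23   0.526  1.153  1.54  -0.485  1.393 -0.04 ]
0.3 [-1.234  0.531  1.161  1.54  -0.491  1.395  0.264]
0.6 [-1.236  0.534  1.167  1.54  -0.495  1.396  0.567]
-0.3 [-1.222  0.517  1.135  1.54  -0.473  1.388 -0.35 ]
flask_bulb [([402.7, 195.4], 0.8, array([0.755, 0.252, 0.1  ])), ([150.0, 107.8], 0.69, array([0.423, 0.264, 0.1  ]))]
flask_neck [([123.0, 97.0], 0.97, array([0.428, 0.271, 0.173])), ([285.0, 190.1], 0.92, array([0.603, 0.229, 0.173])), ([423.5, 206.3], 0.86, array([0.748, 0.255, 0.173])), ([341.9, 325.4], 0.33, array([0.715, 0.093, 0.173]))]
mantle []
[284.698 191.763] [284.766 197.794] 12.0833
```

View pics/g.png

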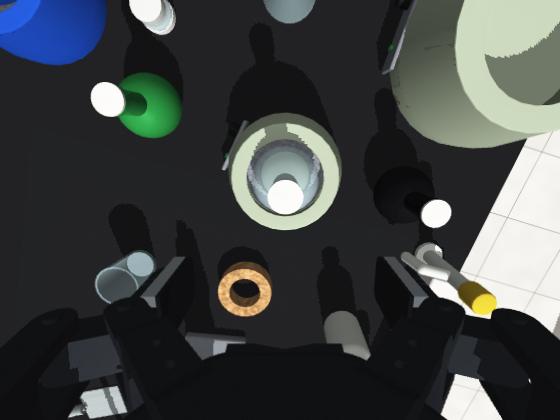

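The wrist view shows the flask's collar at (285,197), where (0.603, 0.228) projects, and nothing lies between the fingers and the neck. I'll grasp and lift.

```bash
python3 - <<'E'
from h import *
np.set_printoptions(precision=3,suppress=True)
movel([.603,.2285,.1745],speed=.15)
move_gripper(0,45);print(read_finger_gap(),read_grasp_force(),read_ft_force())
movel([.603,.2285,.30],speed=.08)
print(read_finger_gap(),read_grasp_force(),read_ft_force(),read_time_s())
movel([.44,-.02,.30],down(.2),speed=.12)
n=np.array([np.cos(Y),np.sin(Y)]);g=F-.112*n
movel([*(g-.03*n),.30],down(Y),speed=.12)
movel([*g,.2295],down(Y),speed=.06)
pause(.5)
print(read_eef_pos(),read_finger_gap(),read_grasp_force(),read_ft_force(),read_time_s())
a=save("scene","h");r=tip_of("scene","flask_bulb");print([(d["at"],d["confidence"]) for d in r],proj("scene",[*g,.155]))
b=save("top","i");r=tip_of("top","flask_bulb");print([(d["at"],d["confidence"]) for d in r],proj("top",[*g,.155]))
r=tip_of("top","lamp_bar");print(r,proj("top",bar(0,0)))
A=cv2.resize(a[110:260,170:320],(400,400));B=cv2.resize(b[140:290,255:405],(400,400))
cv2.imwrite("pics/j.png",np.hstack([A,B])[:,:,::-1])
E
```

```text
0.031065165875512262 44.211974143981934 [-1.076  0.005  1.992]
0.030829528479820914 44.59163725376129 [-0.205  0.087 -1.213] 15.7333Traceback (most recent call last):
  File "<stdin>", line 10, in <module>
bench.MotionError: the arm cannot follow that straight line within its joint ranges
```

```bash
python3 - <<'E'
from h import *
np.set_printoptions(precision=2,suppress=True)
n=np.array([np.cos(Y),np.sin(Y)]);g=F-.112*n
print(np.array(read_qpos()),read_eef_pos())
for p,s in [([.55,.14,.3],.3),([.5,.07,.3],.3),([.44,-.02,.3],.2),([.48,-.02,.3],.2),([.44,-.02,.3],.9),([*(g-.03*n),.3],Y),([*g,.3],Y),([*g,.2295],Y),([*g,.2295],Y+.8),([*g,.2295],Y-.8)]:
    q=inverse_kinematics(p,down(s)); print(np.round(p,3),s,None if q is None else np.array(q))
a=save("scene","h");b=save("wrist","h2")
A=cv2.resize(a[200:350,220:370],(400,400))
cv2.imwrite("pics/j.png",np.hstack([A,cv2.resize(b,(400,300))[:300] if 0 else cv2.copyMakeBorder(cv2.resize(b,(400,300)),0,100,0,0,0)])[:,:,::-1])
E
```

```text
[-1.24 -0.37  1.38  1.96  0.38  1.28  0.19] [ 0.44 -0.2   0.3 ]
[0.55 0.14 0.3 ] 0.3 [-1.31  0.39  1.24  1.78 -0.38  1.25  0.33]
[0.5  0.07 0.3 ] 0.3 [-1.46  0.12  1.34  1.92 -0.13  1.19  0.23]
[ 0.44 -0.02  0.3 ] 0.2 [-1.14 -0.23  0.99  2.05  0.2   1.23 -0.03]
[ 0.48 -0.02  0.3 ] 0.2 [-1.42 -0.15  1.32  1.97  0.16  1.21  0.04]
[ 0.44 -0.02  0.3 ] 0.9 [-1.27 -0.3   1.07  2.05  0.28  1.25  0.6 ]
[ 0.44 -0.2   0.3 ] 0.178 [-1.24 -0.37  1.38  1.96  0.38  1.28  0.19]
[ 0.47 -0.19  0.3 ] 0.178 [-1.4  -0.35  1.53  1.91  0.37  1.27  0.19]
[ 0.47 -0.19  0.23] 0.178 [-0.71  0.27  1.17  1.99 -0.28  1.07  0.76]
[ 0.47 -0.19  0.23] 0.978 [-0.13  0.15  0.48  1.97 -0.08  1.05  1.36]
[ 0.47 -0.19  0.23] -0.6220000000000001 [-0.71  0.27  1.17  1.99 -0.28  1.07 -0.04]
```

View pics/j.png

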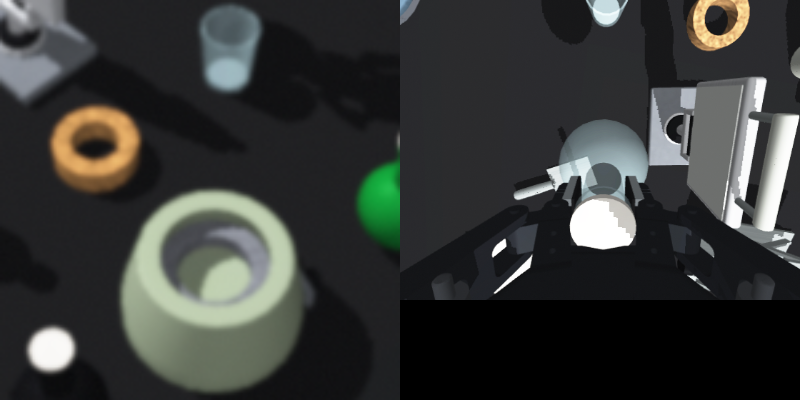

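The picture shows the flask gripped symmetrically and upright in front of the upright panel. Only the last descent failed, on a joint limit. I'll raise the flask and come down in the other elbow posture, keeping away from the panel.

```bash
python3 - <<'E'
from h import *
np.set_printoptions(precision=3,suppress=True)
n=np.array([np.cos(Y),np.sin(Y)]);g=F-.112*n
for d in (.04,.03,.02):
  for z in (.36,.34,.32,.27,.2295):
    q=inverse_kinematics([*(g-d*n),z],down(Y)); print(d,z,None if q is None else np.array(q))
try: movel([*(g-.03*n),.34],speed=.08)
except MotionError as e: print(e)
for z in (.27,.2295):
    q=inverse_kinematics([*(g-.03*n),z],down(Y)); print(z,None if q is None else np.array(q))
print(read_time_s())
E
```

```text
0.04 0.36 [-1.088 -0.363  1.209  1.891  0.344  1.395  0.214]
0.04 0.34 [-1.116 -0.367  1.246  1.921  0.356  1.356  0.207]
0.04 0.32 [-1.147 -0.369  1.287  1.95   0.366  1.317  0.202]
0.04 0.27 [-1.242 -0.369  1.412  2.015  0.39   1.213  0.195]
0.04 0.2295 [-1.342 -0.375  1.537  2.061  0.417  1.129  0.183]
0.03 0.36 [-1.142 -0.359  1.255  1.875  0.346  1.393  0.207]
0.03 0.34 [-1.17  -0.364  1.291  1.905  0.357  1.355  0.201]
0.03 0.32 [-1.201 -0.366  1.332  1.934  0.368  1.316  0.196]
0.03 0.27 [-1.297 -0.368  1.458  1.998  0.392  1.213  0.188]
0.03 0.2295 [-1.393 -0.403  1.563  2.043  0.446  1.142  0.151]
0.02 0.36 [-1.195 -0.352  1.302  1.859  0.345  1.391  0.204]
0.02 0.34 [-1.223 -0.357  1.339  1.889  0.355  1.353  0.198]
0.02 0.32 [-1.254 -0.359  1.38   1.917  0.365  1.313  0.194]
0.02 0.27 [-1.351 -0.364  1.506  1.981  0.389  1.212  0.185]
0.02 0.2295 [-0.725  0.199  1.172  2.022 -0.211  1.051  0.723]
0.27 [-1.295 -0.358  1.462  1.998  0.382  1.209  0.197]
0.2295 [-0.732  0.16   1.171  2.04  -0.171  1.045  0.698]
22.0083
```

```bash
python3 - <<'E'
from h import *
np.set_printoptions(precision=3,suppress=True)
n=np.array([np.cos(Y),np.sin(Y)]);g=F-.112*n
q0=np.array(read_qpos());q1=np.array(inverse_kinematics([*(g-.03*n),.2295],down(Y)))
ok=True
for s in (.15,.3,.5,.75,1):
    move_j(list(q0+s*(q1-q0)))
    p=np.array(read_eef_pos());z=Ro.from_quat(read_tcp_rot()).as_matrix()[:,2]
    print(s,p,(F-p[:2])@n,"tilt",np.arccos(-z[2]))
    if (F-p[:2])@n<.10 or np.arccos(-z[2])>.25: ok=False;break
if ok:
    movel([*g,.2295],down(Y),speed=.06);pause(.5)
print(read_eef_pos(),read_finger_gap(),read_grasp_force(),read_ft_force(),read_time_s())
a=save("scene","k");r=tip_of("scene","flask_bulb");print([(d["at"],d["confidence"]) for d in r],proj("scene",[*g,.155]))
r=tip_of("scene","flask_neck");print([(d["at"],d["confidence"]) for d in r],proj("scene",[*g,.2285]))
b=save("top","l");r=tip_of("top","lamp_bar");print(r[:1],proj("top",bar(0,0)))
A=cv2.resize(a[110:260,170:320],(400,400));B=cv2.resize(b[140:290,255:405],(400,400))
cv2.imwrite("pics/m.png",np.hstack([A,B])[:,:,::-1])
E
```

```text
0.15 [ 0.442 -0.191  0.331] 0.14314152499093943 tilt 0.0012357790755997211
0.3 [ 0.442 -0.186  0.321] 0.14195248343419656 tilt 0.004612163576975288
0.5 [ 0.443 -0.183  0.301] 0.1404635052036088 tilt 0.006131844083065923
0.75 [ 0.444 -0.187  0.269] 0.13952975929931236 tilt 0.005125048478260372
1 [ 0.444 -0.199  0.231] 0.14232584023459385 tilt 0.0006073052468255357
[ 0.474 -0.194  0.229] 0.031199062761785065 44.98633682727814 [ 0.016 -0.162 -1.85 ] 24.4667
[([368.1, 278.5], 0.81), ([251.3, 162.8], 0.76), ([244.4, 352.4], 0.55)] [251.428 162.031]
[([372.5, 257.6], 0.94), ([252.2, 142.8], 0.74), ([244.1, 336.2], 0.66), ([191.3, 281.8], 0.4)] [250.219 142.121]
[{'at': [349.1, 184.0], 'confidence': 0.79}] [350.446 185.37 ]
```

View pics/m.png

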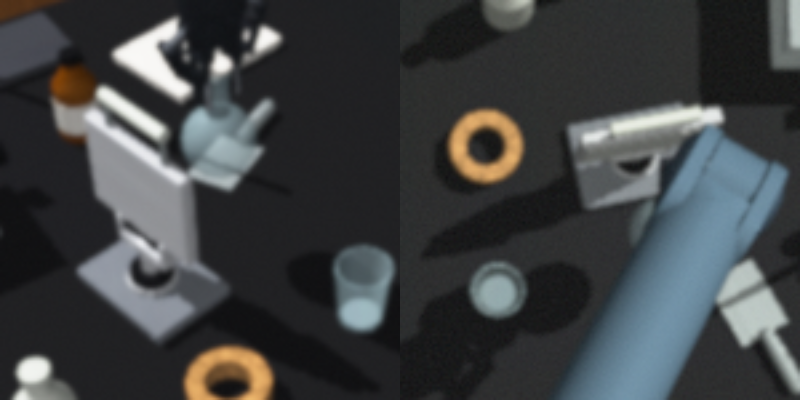

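The scene view shows the flask hanging upright before the upright, square panel. The bulb was detected at (251,163) against a predicted (251,162), and the bar is within 2 px of its prediction. Handing in.

```bash
python3 -c "
from bench import *
print(sign_off())"
```

```text
the job is handed in; nothing more can be done
None
```

I handed the job in with the panel set upright and square, and the flask held upright and still in the air about 10 cm in front of the middle of its white face, as far as the last pictures and readings show; `sign_off()` returned no verdict.

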